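# Stow a slide case behind the bypass door of a sloping cabinet

## Robot

A 6-joint arm with a two-finger parallel gripper is mounted at the origin on the work surface. World frame = base frame: x ahead of the robot, y to its left, z up, the work surface at z = 0. Lengths are in m, angles in rad, forces in N, time in s.
With the tool pointing down it reaches from about 0.35 to 0.975 m from the base axis. Payload 4.9 kg.
Tool frame: the origin (TCP) lies at the very end of the fingers, on their centre line; the grasp point (between the pads) lies 19 mm behind it (r.grip_depth is the distance from the TCP to the grasp point, in m); z points along the fingers, y is the direction in which the jaws open and shut (so a half turn about z gives the same grasp; the last joint's range is limited). The gripper opens to 85 mm and grips with 20 to 120 N. Pads are 22 mm wide; open, the fingers measure 114 mm over their backs; the gripper's body (76 mm by 85 mm) begins 54 mm behind the grasp point. The pads swing forward as they close: fully open they stand 13 mm farther back than shut.
Start: joints at [1.202, 0.053, 1.613, -0, 1.476, -0.119], TCP at [0.154, 0.606, 0.231] pointing down, gripper open.
Joint ranges: [-3.01, 3.01], [-1.01, 2.22], [0.06, 2.58], [-1.02, 4.17], [0.09, 2.62], [-3.14, 3.14]. Speed limits (rad/s): [2.57, 2.57, 3.14, 3.14, 3.14, 3.14].

## Interface

Orientations are given as a unit quaternion [x, y, z, w].
In Python, from workcell import readout, optics, hand_in, r gives the robot as it stands.
- The arm moves only by the shell command python3 -m creep 'ROWS' [OPENING] [FORCE]. ROWS is JSON, one flat list of numbers, 4 for each row, row after row: the shift along the tool's x, y, z in m, then the turn about the tool's z in degrees. In form: [dx, dy, dz, roll, dx, dy, dz, roll, ...]. A call has 1 to 12 rows; each row shifts and turns the pose as measured when the row begins, along the tool's axes as they then stand; what a row does not reach is not made up. A row lasts 1/8 s, in which the tool goes at most 62.5 mm and 10.7 degrees, less where a joint would pass 70% of its speed; a pose out of reach is approached as far as the arm can. A call is refused whole if a number of a shift passes 0.0625 or a number of a turn 10.7, either way. A call with a gripper value outside its range is refused whole. OPENING is the closure, from -1 (fully open) to 1 (shut), set as the call begins (- or left out, the last holds). The fingers move at their own pace and stop on an object; FORCE is the grip in N (left out, the last holds). Time passes only in rows, so rows that do not move let the fingers close. It gives the time, the measured TCP pose, the force and the opening at its end, in the units of the state.
- readout.get_state(): the state, without advancing time (a new reading comes with each control period).
- optics.read_camera(name): name is "scene" or "top"; returns (picture, depth): 400x640x3 uint8, red, green, blue; 400x640 float32, m along the optical axis (not along the pixel's ray), 0 where there is no reading.
- optics.camera_params(name): a dict with "mtx" (3x3 intrinsics, pixels), "R" (3x3) and "t" (3): a world point X has camera coordinates R X + t. Camera axes: x right, y down, z forward; pixel columns grow to the right and rows downward; lengths in m; the calibration is good to about 2 mm. A picture is of the moment at which its call begins. camera_params takes no time and is no camera call.
- hand_in(): hands the job in, once; it reports no verdict.
The state is a dict: "time_s": time; "joint_positions": joint angles; "dq": joint speeds; "joint_efforts": joint torques, N m; "ee_pos": TCP position; "ee_rot": TCP orientation; "wrist_force": force on the tool from outside, world axes, zero at the start; "ft_torque": the same for the moment, N m; "grip_width": finger opening in m.
Only numpy, scipy, OpenCV 4.12 (cv2) and the standard library are available. Lean on these libraries where they do the work, as an engineer would, in place of code of your own. Each camera call takes 0.05 s, during which the arm holds its last target.

## Task

Put the yellow slide case away in the sloping cabinet: slide the blue rear door all the way behind the white front door, hook the tongue of the case in under the orange ledge at the upper end of the bay and swing the case down until it lies flat in its place on the bay floor, midway along the ledge. Then slide the blue door fully shut over it and let go. Leave the white door shut, and the grey case, the vial and the white cap where they are.

Things in the scene. Friction and masses are not known exactly. Their poses are not given: they have to be found in the camera images.
- cabinet: Fixed sloping cabinet, aluminium frame, 200 mm deep up the slope, 392 mm wide. Origin: on the bench under its middle; x from low front (robot side) to high back, y left. Top and floor rise towards +x at 18 degrees (rim 67 mm high in front, 126 at the back). Two flat doors slide along y in its top: blue (left half, lower track), white (right half, upper track). Place and yaw vary.
- rear_door (a joint): Blue rear door (176 mm up the slope, 196 wide, 5 thick) over the left (+y) bay: m of slide towards -y, behind (beneath) the white door. 0 shut, 0.135 fully open (stops at both ends); starts 0 to 0.04. 1.5 N friction, light damping; stays where left. Its underside runs 34 mm above the bay floor. Fully open, the opening reaches from y = -68 to +68 mm of bay.
- rear_door_pull (a point): Top middle of the blue door's black pull, moving with it: an upright rib 50 mm long up the slope, 12 thick (y), standing 26 mm out of the door, near its outer (+y) edge, low on the slope; 20 mm from the cabinet's side wall when shut. x up the slope, y left, z square out of the door. Pinch across y from above or push its side. Fully open it stands 30 mm clear of the white door.
- front_door (a joint): White front door on the upper track over the right (-y) half: m of slide towards +y. Starts at 0 (shut) and must stay there.
- front_door_pull (a point): Top middle of the white door's pull, like the blue one's but near the -y edge.
- bay: Place of the case on the sloping floor under the blue door: a black pad. Origin: where the centre of the case's underside belongs, on the floor; x up the slope, y left, z square to the floor (18 degrees off vertical, leaning to the front). The case (132 mm with tongue) goes in only hooked under the ledge at a tilt, then swung down; seated it has 5 mm play along x. No guides in y.
- ledge (a point): Middle of the lower edge of the orange ledge at the bay's upper end: 64.5 mm from bay along x, 10 mm above the floor (the free gap). The ledge is 100 mm wide (y), 5 mm thick; a wall closes it 10 mm behind the edge (x = 74.5 mm).
- low_stop (a point): Top middle of the inner face of the orange stop at the bay's lower end: 62.5 mm from bay along -x, 12 mm above the floor, 100 mm wide (y).
- case: Yellow closed slide case, loose, 120 x 48 x 28 mm (x, y, z), about 0.15 kg, white blank label on top, black tongue on its +x end: 12 mm beyond the body, 40 wide, 5 thick, level with the underside. Origin: centre of the underside of the 120 mm body; x towards the tongue, z up. Grip across the 48 mm width. Lies on either of two places, tongue roughly away from the robot (yaw within 0.35 rad).
- case_tip (a point): Lower middle of the tongue's end edge: 72 mm from the case's origin along the case's x.
- grey_case: Grey slide case without a tongue, 120 x 48 x 28 mm, lying beside the yellow one; leave alone. Origin: centre of its underside, x along its length.
- vial: Glass vial with black cap, 28 mm diameter, 60 mm high, loose; leave alone. Origin: centre of its underside.
- white_cap: White plastic cap, 40 mm diameter, 22 mm high, loose; leave alone. Origin: centre of its underside.

How it is judged:
By the outcome, as a careful person would: the job done as asked, in the order asked, and still so for the second after the job is handed in, with the robot touching nothing.
It also fails if it takes over 69 s, if anything falls off the work surface, if the arm or the gripper's body presses on something with over 40 N, if the wrist force passes 120 N, or if a joint passes its speed limit or range.

## Working session

There is one attempt and no reset: what is moved stays moved. The work goes in short steps, Python scripts to look and compute and a shell command to move; the robot and the scene stay as the last step left them, time stands still between calls to the robot, and variables do not carry over. Pictures are saved under pics/ and viewed, and the job is handed in when it is done.

```bash
ls; mkdir -p pics; python3 - <<'E'
from workcell import readout, optics, r
import cv2, numpy as np
print(readout.get_state()); print([a for a in dir(r) if a[0]!='_'])
for n in("scene","top"):
    p,d=optics.read_camera(n); cv2.imwrite(f"pics/{n}0.png",p[:,:,::-1]); np.savez(f"{n}0.npz",p=p,d=d)
    c=optics.camera_params(n); print(n,c, -c["R"].T@c["t"])
E
```

```text
pics
{'time_s': 0.0, 'joint_positions': array([ 1.20200479e+00,  5.33632257e-02,  1.61431466e+00, -6.02894643e-06,
        1.47603103e+00, -1.18998247e-01]), 'dq': array([-0.00044627,  0.00093242, -0.0007448 ,  0.00086964, -0.00174074,
        0.0008916 ]), 'joint_efforts': array([-2.35496473e-04, -3.93695605e+01, -3.70167160e+01, -2.11681827e-04,
        6.94980263e-03, -9.62461087e-06]), 'ee_pos': array([0.15426982, 0.60500019, 0.23004675]), 'ee_rot': array([ 1.24571829e-01,  9.92210028e-01, -1.02753838e-03, -2.52609541e-04]), 'wrist_force': array([ 0.2596482 ,  0.19336632, -0.19649229]), 'ft_torque': array([-0.01185354,  0.03760085, -0.00189304]), 'grip_width': 0.08537335982872557}
['MotionError', 'grip_depth']
scene {'mtx': array([[388.29036003,   0.        , 321.43183225],
       [  0.        , 388.29036003, 201.64093814],
       [  0.        ,   0.        ,   1.        ]]), 'R': array([[-0.8715283 ,  0.49009622,  0.01562423],
       [ 0.36279306,  0.66592884, -0.65185886],
       [-0.3298782 , -0.56244508, -0.75817934]]), 't': array([ 0.45016273, -0.14321311,  1.17517976])} [0.83195246 0.53572076 0.79060883]
top {'mtx': array([[417.04175698,   0.        , 317.39730913],
       [  0.        , 417.04175698, 198.76006109],
       [  0.        ,   0.        ,   1.        ]]), 'R': array([[-0.0190831 , -0.99960071, -0.02083887],
       [-0.99658858,  0.02069116, -0.07989415],
       [ 0.08029342,  0.01924315, -0.9965855 ]]), 't': array([0.06428839, 0.52178568, 1.19252211])} [0.42548079 0.03051848 1.23147757]
```

View pics/scene0.png

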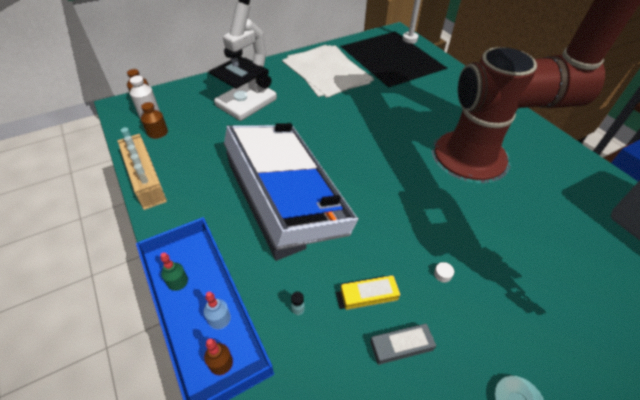

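View pics/top0.png

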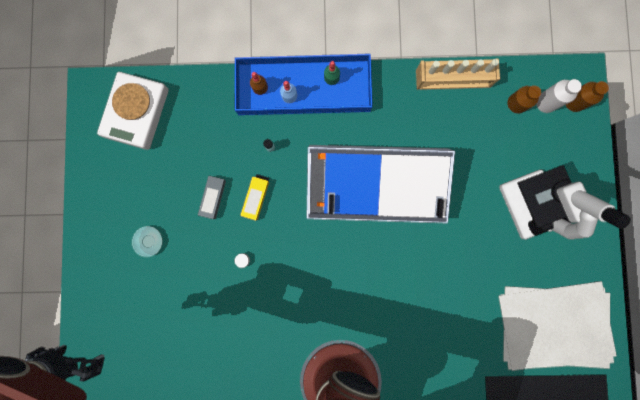

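```bash
cat > h.py <<'E'
import numpy as np, cv2
from workcell import optics
C={n:optics.camera_params(n) for n in("scene","top")}
def ray(n,u,v):
    c=C[n]; d=c["R"].T@np.linalg.solve(c["mtx"],[u,v,1.]); o=-c["R"].T@c["t"]; return o,d
def onz(n,u,v,z):
    o,d=ray(n,u,v); return o+d*(z-o[2])/d[2]
def onplane(n,u,v,p,nn):
    o,d=ray(n,u,v); return o+d*(np.dot(p-o,nn)/np.dot(d,nn))
def proj(n,X):
    c=C[n]; q=c["mtx"]@(c["R"]@np.asarray(X)+c["t"]); return q[:2]/q[2]
def deproj(n,d,u,v):
    o,r=ray(n,u,v); return o+r*d[int(round(v)),int(round(u))]
def zoom(p,x0,y0,x1,y1,k,name):
    q=cv2.resize(p[y0:y1,x0:x1,::-1],None,fx=k,fy=k,interpolation=cv2.INTER_CUBIC); cv2.imwrite(name,q)
E
python3 - <<'E'
from h import *
t=np.load("top0.npz"); s=np.load("scene0.npz")
zoom(t["p"],190,125,470,275,2.8,"pics/zt.png")
zoom(s["p"],210,110,470,370,2.3,"pics/zs.png")
for u,v in [(315,180),(340,160),(340,200),(400,160),(400,200),(250,195),(210,195),(316,210),(330,203),(440,207),(241,261),(268,144),(320,158),(309,150),(450,150),(452,220),(309,218)]:
    print(u,v,deproj("top",t["d"],u,v).round(4),t["p"][v,u])
E
```

```text
315 180 [0.5749 0.0592 0.0466] [ 95  97 100]
340 160 [ 0.6221 -0.0116  0.0985] [ 40 111 227]
340 200 [ 0.5142 -0.01    0.0709] [ 35 104 220]
400 160 [ 0.6157 -0.1727  0.1144] [244 242 243]
400 200 [ 0.5098 -0.1744  0.0837] [242 240 239]
250 195 [0.5375 0.2496 0.0275] [227 225 220]
210 195 [0.5396 0.3656 0.0312] [229 228 224]
316 210 [0.4903 0.0586 0.0212] [ 95  98 101]
330 203 [0.5048 0.0183 0.094 ] [40 38 44]
440 207 [ 0.4874 -0.2781  0.1012] [34 33 36]
241 261 [0.3472 0.2782 0.0202] [244 244 243]
268 144 [0.6795 0.1911 0.0608] [34 33 36]
320 158 [0.6321 0.0433 0.0809] [202 115  49]
309 150 [0.6469 0.072  0.1234] [180 189 204]
450 150 [ 0.6394 -0.307   0.117 ] [107 113 120]
452 220 [ 0.4539 -0.3373  0.0059] [ 47 126 117]
309 218 [4.682e-01 8.020e-02 3.000e-04] [119 150 156]
```

View pics/zt.png

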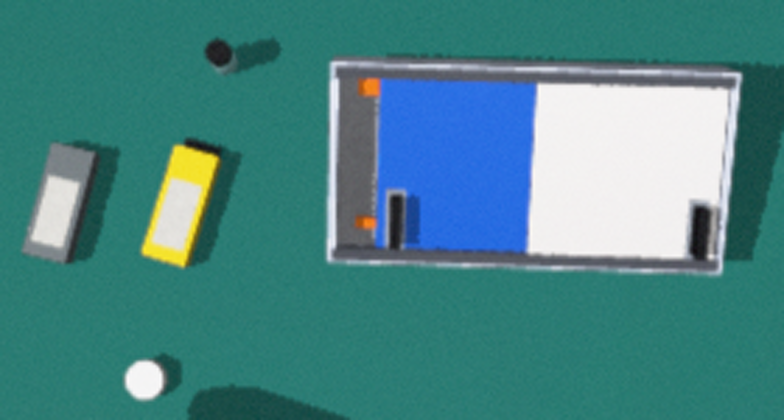

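View pics/zs.png

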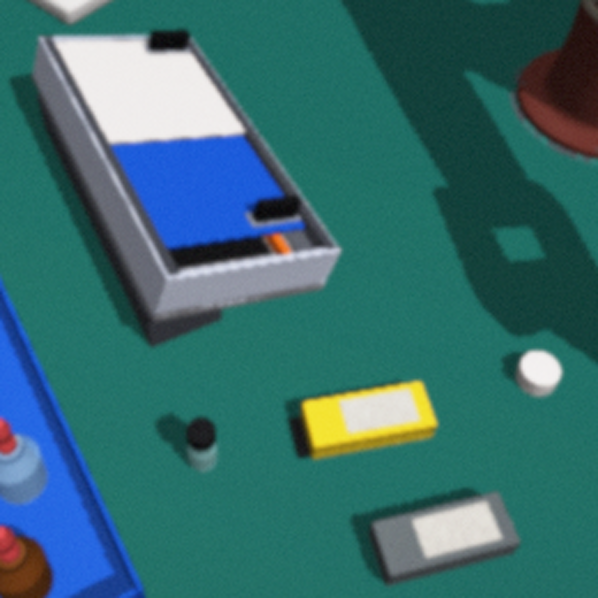

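```bash
python3 - <<'E'
from h import *
t=np.load("top0.npz"); s=np.load("scene0.npz")
k=lambda u,v:((u+.5)/2.8-.5+190,(v+.5)/2.8-.5+125)
c={}
for n,u,v,z in [("BL",331,62,.126),("BR",740,74,.126),("FL",329,262,.067),("FR",721,271,.067)]:
    c[n]=onz("top",*k(u,v),z); print(n,c[n].round(4))
print("W",np.linalg.norm(c["BL"]-c["BR"]),np.linalg.norm(c["FL"]-c["FR"]),"D",np.linalg.norm((c["BL"]-c["FL"])[:2]))
ks=lambda u,v:((u+.5)/2.3-.5+210,(v+.5)/2.3-.5+110)
for n,u,v,z in [("BL",158,308,.126),("BR",40,40,.126),("FL",338,250,.067)]:
    print("scene",n,onz("scene",*ks(u,v),z).round(4))
for n,D in(("top",t),("scene",s)):
    p=D["p"]; hsv=cv2.cvtColor(p,cv2.COLOR_RGB2HSV)
    m=cv2.inRange(hsv,(20,150,120),(34,255,255)); 
    cs=max(cv2.findContours(m,0,1)[0],key=cv2.contourArea)
    m2=cv2.drawContours(np.zeros_like(m),[cv2.convexHull(cs)],-1,255,-1)
    cs=max(cv2.findContours(m2,0,1)[0],key=cv2.contourArea).reshape(-1,2)
    P=np.array([onz(n,u,v,.028)[:2] for u,v in cs],np.float32)
    print(n,"case rect top plane",cv2.minAreaRect(P*1000), P.shape)
E
```

```text
BL [0.6551 0.0747 0.126 ]
BR [ 0.6344 -0.3147  0.126 ]
FL [0.4653 0.0826 0.067 ]
FR [ 0.4487 -0.3055  0.067 ]
W 0.3899463123048831 0.3884416411387232 D 0.18997333197981
scene BL [0.6766 0.0997 0.126 ]
scene BR [ 0.636  -0.3089  0.126 ]
scene FL [0.4694 0.0847 0.067 ]
top case rect top plane ((529.4879760742188, 237.6284637451172), (51.247257232666016, 121.2771987915039), 72.3494644165039) (106, 2)
scene case rect top plane ((533.00146484375, 243.21987915039062), (60.720306396484375, 122.80187225341797), 71.92206573486328) (147, 2)
```

```bash
python3 - <<'E'
from h import *
t=np.load("top0.npz"); s=np.load("scene0.npz")
k=lambda u,v:((u+.5)/2.8-.5+190,(v+.5)/2.8-.5+125)
ks=lambda u,v:((u+.5)/2.3-.5+210,(v+.5)/2.3-.5+110)
for n,D,roi in(("top",t,(322,190,340,216)),("scene",s,(312,192,345,212))):
    x0,y0,x1,y1=roi; q=D["p"][y0:y1,x0:x1].max(2)<60
    m=q.astype(np.uint8); nl,lab,st,ce=cv2.connectedComponentsWithStats(m)
    i=1+np.argmax(st[1:,4]); vv,uu=np.nonzero(lab==i); print(n,st[i],ce[i]+[x0,y0])
    P=np.array([deproj(n,D["d"],u+x0,v+y0) for u,v in zip(uu,vv)]); print("depth",np.median(P,0).round(4),P.min(0).round(3),P.max(0).round(3))
    u,v=ce[i]+[x0,y0]; print("onz .093",onz(n,u,v,.093).round(4))
    if n=="scene":
        P2=P[P[:,2]>np.percentile(P[:,2],50)]
from workcell import readout
st=readout.get_state(); print(st["ee_pos"])
# door plane fit
d=t["d"]; P=np.array([deproj("top",d,u,v) for u in range(342,376,2) for v in range(160,212,2)])
A=np.c_[P[:,0],P[:,1],np.ones(len(P))]; print("blue plane z=",np.linalg.lstsq(A,P[:,2],rcond=None)[0])
P=np.array([deproj("top",d,u,v) for u in range(388,430,2) for v in range(160,212,2)])
A=np.c_[P[:,0],P[:,1],np.ones(len(P))]; print("white plane z=",np.linalg.lstsq(A,P[:,2],rcond=None)[0])
E
```

```text
top [ 8  5  3 19 55] [330.96363636 203.69090909]
depth [0.5021 0.0156 0.0939] [0.478 0.012 0.083] [0.527 0.019 0.105]
onz .093 [0.5029 0.0157 0.093 ]
scene [  8   3  21  11 156] [330.46153846 200.22435897]
depth [0.5043 0.0209 0.0883] [0.473 0.011 0.064] [0.53  0.024 0.102]
onz .093 [0.5074 0.0246 0.093 ]
[0.1543205  0.60508078 0.23017922]
blue plane z= [ 0.32445774 -0.01274763 -0.09546666]
white plane z= [ 0.32371578 -0.01705758 -0.08745652]
```

```bash
cat > go.py <<'E'
import sys, numpy as np
from workcell import readout
from scipy.spatial.transform import Rotation as R
# usage: go.py x y z yawdeg_of_tool_y-90
a=[float(v) for v in sys.argv[1:]]
s=readout.get_state(); M=R.from_quat(s["ee_rot"]).as_matrix()
y=np.degrees(np.arctan2(M[1,1],M[0,1]))-90
print("t",round(s["time_s"],2),"pos",s["ee_pos"].round(4),"yaw",round(y,2),"tooltilt",M[:,2].round(4),"F",s["wrist_force"].round(1),"w",round(s["grip_width"],4))
if len(a)>=3:
    print("tool delta mm",(M.T@(np.array(a[:3])-s["ee_pos"])*1000).round(1), "roll", round(-(a[3]-y),2) if len(a)>3 else "")
E
python3 -m creep '[0,0,0,-5.8,0,0,0,-5.8,0,0,0,0]' -0.1 30
python3 go.py 0.503 0.0165 0.15 -2.6
```

```text
time_s: 0.48
ee_pos: [0.1539, 0.6041, 0.228]
ee_rot: [0.021, 1.0, -0.003, -0.001]
wrist_force: [0.6, 0.1, -0.2]
grip_width: 0.0468
t 0.47 pos [0.1539 0.6041 0.228 ] yaw -2.42 tooltilt [-0.002  -0.0051 -1.    ] F [ 0.6  0.1 -0.2] w 0.0468
tool delta mm [-373.7 -571.9   80.3] roll 0.18
```

```bash
python3 -m creep '[-0.031,-0.0475,0.002,0,-0.031,-0.0475,0.002,0,-0.031,-0.0475,0.002,0,-0.031,-0.0475,0.002,0,-0.031,-0.0475,0.002,0,-0.031,-0.0475,0.002,0,-0.031,-0.0475,0.002,0,-0.031,-0.0475,0.002,0,-0.031,-0.0475,0.002,0,-0.031,-0.0475,0.002,0,-0.031,-0.0475,0.002,0,-0.031,-0.0475,0.002,0]'
python3 go.py 0.503 0.0165 0.15 -2.6
```

```text
time_s: 1.98
ee_pos: [0.5041, -0.0001, 0.2048]
ee_rot: [0.029, 1.0, -0.002, 0.001]
wrist_force: [0.3, 0.4, 0.9]
grip_width: 0.047
t 1.98 pos [ 5.041e-01 -1.000e-04  2.048e-01] yaw -3.3 tooltilt [ 0.0026 -0.0049 -1.    ] F [0.3 0.4 0.9] w 0.047
tool delta mm [ 2.2 16.8 54.7] roll -0.7
```

```bash
python3 -m creep '[0.002,0.0165,0.03,-0.7,0,0,0.03,0,0,0,0.02,0,0,0,0,0]'
python3 go.py 0.503 0.0165 0.078 -2.6
```

```text
time_s: 2.48
ee_pos: [0.5048, 0.0111, 0.1223]
ee_rot: [0.031, 1.0, -0.003, 0.001]
wrist_force: [-0.3, 0.3, -0.3]
grip_width: 0.0471
t 2.48 pos [0.5048 0.0111 0.1223] yaw -3.54 tooltilt [ 0.0024 -0.0054 -1.    ] F [-0.3  0.3 -0.3] w 0.0471
tool delta mm [ 2.2  5.5 44.3] roll -0.94
```

```bash
python3 -m creep '[0.002,0.0055,0,-0.9,0,0,0.022,0,0,0,0.022,0,0,0,0,0]'
python3 go.py 0.503 0.0165 0.078 -2.6; python3 - <<'E'
from h import *
p,d=optics.read_camera("scene"); zoom(p,220,90,420,260,3.5,"pics/p1.png")
E
```

```text
time_s: 2.98
ee_pos: [0.5064, 0.0177, 0.0829]
ee_rot: [0.023, 1.0, -0.003, 0.006]
wrist_force: [0.3, 0.0, 0.3]
grip_width: 0.0472
t 2.98 pos [0.5064 0.0177 0.0829] yaw -2.58 tooltilt [ 0.011  -0.0059 -0.9999] F [0.3 0.  0.3] w 0.0472
tool delta mm [ 3.4 -1.3  4.8] roll 0.02
```

View pics/p1.png

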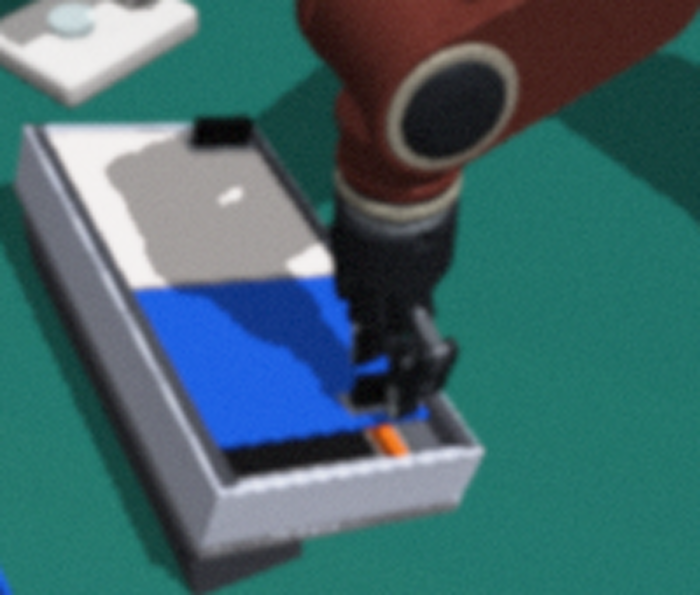

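The fingers straddle the black pull (about (370,385) in the zoomed view). I'll lower a little and pinch it.

```bash
python3 -m creep '[0.003,-0.001,0.006,0,0,0,0,0]'; python3 -m creep '[0,0,0,0,0,0,0,0,0,0,0,0,0,0,0,0,0,0,0,0]' 1 40
python3 go.py 0.503 0.0165 0.078 -2.6
```

```text
time_s: 3.28
ee_pos: [0.506, 0.0167, 0.0806]
ee_rot: [0.022, 1.0, -0.003, 0.009]
wrist_force: [-0.8, -0.2, 0.4]
grip_width: 0.0468
time_s: 3.9
ee_pos: [0.5066, 0.0166, 0.0819]
ee_rot: [0.023, 1.0, -0.003, 0.01]
wrist_force: [-0.3, -0.4, 1.2]
grip_width: 0.0107
t 3.9 pos [0.5066 0.0166 0.0819] yaw -2.64 tooltilt [ 0.0196 -0.0063 -0.9998] F [-0.3 -0.4  1.2] w 0.0107
tool delta mm [ 3.7 -0.2  3.8] roll -0.04
```

```bash
python3 -m creep '[0,-0.015,0,0,0,-0.015,0,0,0,-0.015,0,0,0,-0.015,0,0,0,-0.015,0,0,0,-0.015,0,0]'
python3 go.py 0.503 0.0165 0.078 -2.6
```

```text
time_s: 4.65
ee_pos: [0.5017, -0.0786, 0.0819]
ee_rot: [0.023, 1.0, -0.002, 0.009]
wrist_force: [-0.5, 2.5, -1.5]
grip_width: 0.0106
t 4.65 pos [ 0.5017 -0.0786  0.0819] yaw -2.65 tooltilt [ 0.0189 -0.0042 -0.9998] F [-0.5  2.5 -1.5] w 0.0106
tool delta mm [ 3.1 95.1  3.5] roll -0.05
```

```bash
python3 -m creep '[0,-0.006,0,0,0,-0.004,0,0,0,-0.004,0,0,0,-0.004,0,0,0,-0.004,0,0]'
python3 go.py; python3 -m creep '[0,-0.005,0,0,0,-0.005,0,0,0,-0.005,0,0]'
python3 go.py
```

```text
time_s: 5.28
ee_pos: [0.5016, -0.0796, 0.0818]
ee_rot: [0.023, 0.999, 0.027, 0.01]
wrist_force: [1.8, 20.6, 3.9]
grip_width: 0.0106
t 5.28 pos [ 0.5016 -0.0796  0.0818] yaw -2.64 tooltilt [ 0.0205  0.053  -0.9984] F [ 1.8 20.6  3.9] w 0.0106
time_s: 5.65
ee_pos: [0.5015, -0.0795, 0.0818]
ee_rot: [0.022, 0.999, 0.045, 0.009]
wrist_force: [1.0, 24.4, 6.4]
grip_width: 0.0105
t 5.65 pos [ 0.5015 -0.0795  0.0818] yaw -2.42 tooltilt [ 0.0206  0.0896 -0.9958] F [ 1.  24.4  6.4] w 0.0105
```

```bash
python3 -m creep '[0,0,0,0,0,0,0,0,0,0,0,0]' 0.3
python3 go.py
```

```text
time_s: 6.02
ee_pos: [0.5017, -0.0812, 0.0819]
ee_rot: [0.021, 0.999, 0.044, 0.01]
wrist_force: [-0.4, -0.3, -1.3]
grip_width: 0.0297
t 6.03 pos [ 0.5017 -0.0812  0.0819] yaw -2.32 tooltilt [ 0.021   0.0866 -0.996 ] F [-0.4 -0.3 -1.3] w 0.0297
```

```bash
python3 -m creep '[0,0.002,-0.03,0,0,0,-0.04,0,-0.04,0.0,-0.04,0,-0.04,0,-0.04,0,-0.05,0,-0.02,0,-0.05,0,0,0,0,0,0,0]'
python3 go.py; python3 - <<'E'
from h import *
p,d=optics.read_camera("top"); zoom(p,290,125,470,235,4.4,"pics/t2.png");np.savez("top2.npz",p=p,d=d)
p,d=optics.read_camera("scene"); zoom(p,210,90,420,260,3.5,"pics/s2.png");np.savez("scene2.npz",p=p,d=d)
E
```

```text
time_s: 6.9
ee_pos: [0.6817, -0.1077, 0.2569]
ee_rot: [0.023, 0.999, 0.041, 0.009]
wrist_force: [-0.8, 0.2, -1.2]
grip_width: 0.0301
t 6.9 pos [ 0.6817 -0.1077  0.2569] yaw -2.62 tooltilt [ 0.0191  0.0818 -0.9965] F [-0.8  0.2 -1.2] w 0.0301
```

View pics/t2.png

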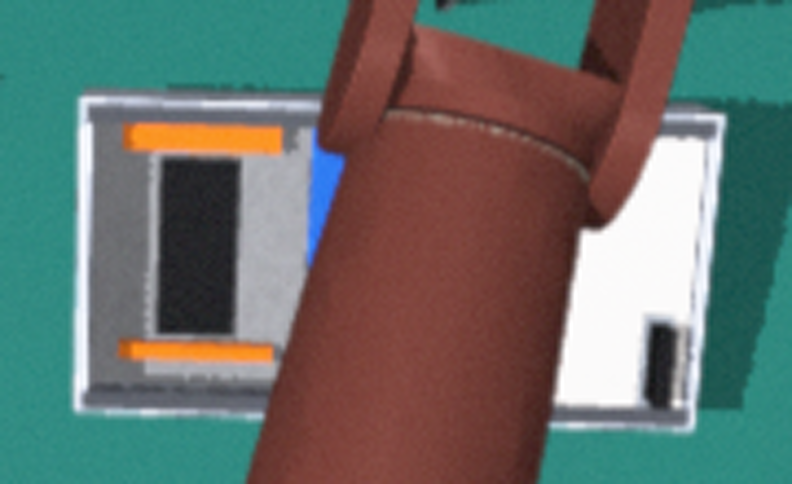

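View pics/s2.png

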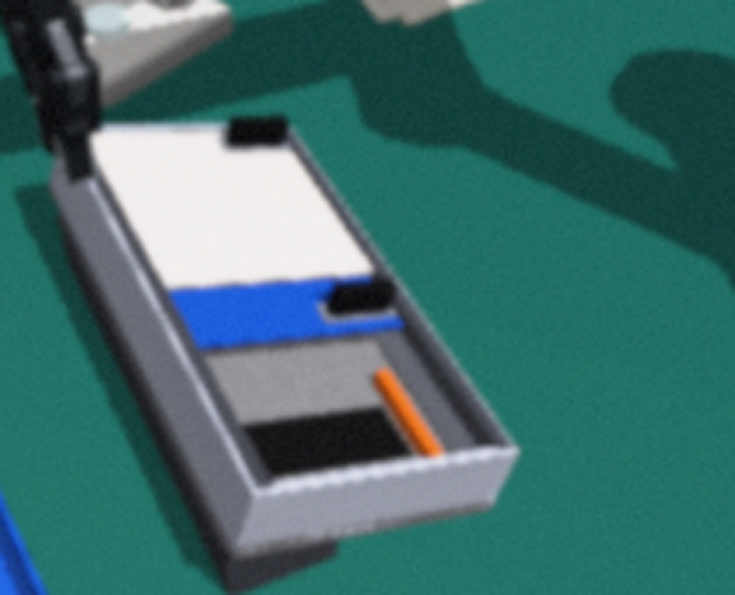

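```bash
python3 - <<'E'
from h import *
t=np.load("top2.npz"); p,d=t["p"],t["d"]
k=lambda u,v:((u+.5)/4.4-.5+290,(v+.5)/4.4-.5+125)
# floor plane from depth: pad and grey floor
P=np.array([deproj("top",d,*map(round,k(u,v))) for u in list(range(170,232,5)) for v in range(170,325,5)])
A=np.c_[P[:,0],P[:,1],np.ones(len(P))]; c=np.linalg.lstsq(A,P[:,2],rcond=None)[0]; print("pad plane",c,np.std(A@c-P[:,2]))
P=np.array([deproj("top",d,*map(round,k(u,v))) for u in list(range(252,280,5)) for v in range(170,325,5)])
A=np.c_[P[:,0],P[:,1],np.ones(len(P))]; c2=np.linalg.lstsq(A,P[:,2],rcond=None)[0]; print("floor plane",c2,np.std(A@c2-P[:,2]))
yaw=np.radians(-2.6); th=np.radians(18)
ex=np.array([np.cos(yaw)*np.cos(th),np.sin(yaw)*np.cos(th),np.sin(th)]); ey=np.array([-np.sin(yaw),np.cos(yaw),0]); ez=np.cross(ex,ey)
# plane point from blue-door based floor
x0=np.array([.56,.01,0]); x0[2]=.3245*x0[0]-.01275*x0[1]-.0955-39e-3/np.cos(th)
print("floor z doorbased",x0[2],"padplane",c@[.56,.01,1],"floorplane",c2@[.56,.01,1])
hsv=cv2.cvtColor(p,cv2.COLOR_RGB2HSV); m=cv2.inRange(hsv,(5,150,120),(20,255,255))
n,lab,st,ce=cv2.connectedComponentsWithStats(m)
base=x0
def pt(u,v,h): return onplane("top",u,v,base+ez*h,ez)
for i in range(1,n):
    if st[i,4]<30: continue
    vv,uu=np.nonzero(lab==i); print(st[i])
    for u in np.unique(uu)[[2,len(np.unique(uu))//2,-3]]:
        q=vv[uu==u]; hi=q.max()+.5; lo=q.min()-.5
        h,v=(10e-3,hi) if hi<170 else (12e-3,lo)
        X=pt(u,v,h); print("  edge",u,v,X.round(4),"bayrel",((X-base)@np.c_[ex,ey,ez]*1000).round(1))
    q=uu[(vv==int(np.median(vv)))]; 
    for u in (q.min()-.5,q.max()+.5):
        X=pt(u,np.median(vv),(12.5e-3 if hi<170 else 12e-3)); print("  end",u,((X-base)@np.c_[ex,ey,ez]*1000).round(1))
# pad
pm=(p.max(2)<60).astype(np.uint8); pm[:, :310]=0; pm[:,360:]=0; pm[:150]=0; pm[205:]=0
n,lab,st,ce=cv2.connectedComponentsWithStats(pm); i=1+np.argmax(st[1:,4]); print("pad",st[i],ce[i])
cs=cv2.findContours((lab==i).astype(np.uint8),0,1)[0][0].reshape(-1,2)
Q=np.array([(pt(u,v,0)-base)@np.c_[ex,ey] for u,v in cs],np.float32)*1000; print(cv2.minAreaRect(Q))
X=pt(*ce[i],0); print("padcentre",X.round(4),((X-base)@np.c_[ex,ey]*1000).round(1))
for (u,v,h) in [(85,100,0),(727,118,0),(80,408,0),(692,428,0)]: pass
E
```

```text
pad plane [ 0.32236057 -0.01611633 -0.13467606] 0.002324604716667137
floor plane [-0.44933669  9.89696305  0.70252316] 0.07438941615084377
floor z doorbased 0.045085473254707596 padplane 0.04568470126517371 floorplane 0.5498642475551364
[251  76  10  13  46]
  edge 253 87.5 [0.8187 0.2199 0.1365] bayrel [265.  221.4  10. ]
  edge 256 82.5 [0.8309 0.2109 0.1406] bayrel [278.2 213.   10. ]
  edge 258 81.5 [0.8332 0.2054 0.1414] bayrel [280.9 207.6  10. ]
  end 250.5 [279.1 227.4  12.5]
  end 257.5 [279.5 208.5  12.5]
[596  82  12  12 116]
  edge 598 92.5 [ 0.7805 -0.697   0.1376] bayrel [ 268.6 -696.3   10. ]
  edge 602 93.5 [ 0.7777 -0.7077  0.1369] bayrel [ 266.2 -707.1   10. ]
  edge 605 92.5 [ 0.78   -0.7152  0.1377] bayrel [ 268.9 -714.5   10. ]
  end 595.5 [ 282.4 -685.9   12.5]
  end 607.5 [ 283.  -716.9   12.5]
[528  86  13  12 119]
  edge 530 96.5 [ 0.7756 -0.5203  0.1334] bayrel [ 255. -520.   10.]
  edge 534 97.5 [ 0.7729 -0.5311  0.1327] bayrel [ 252.6 -530.8   10. ]
  edge 538 96.5 [ 0.775  -0.5413  0.1335] bayrel [ 255.4 -541.    10. ]
  end 527.5 [ 266.5 -510.7   12.5]
 
[... 727 characters left out ...]
4 36.5 10. ]
  edge 336 158.5 [ 0.6301 -0.0013  0.0785] bayrel [77.4 -8.1 10. ]
  edge 351 159.5 [ 0.6264 -0.0431  0.0779] bayrel [ 75.5 -50.1  10. ]
  end 317.5 [83.6 43.6 12.5]
  end 353.5 [ 85.8 -56.5  12.5]
[317 202  35   5 124]
  edge 319 201.5 [0.5134 0.0491 0.042 ] bayrel [-47.   36.9  12. ]
  edge 334 202.5 [0.5097 0.0062 0.0414] bayrel [-48.8  -6.   12. ]
  edge 349 203.5 [ 0.5059 -0.0365  0.0408] bayrel [-50.7 -48.9  12. ]
  end 316.5 [-54.5  43.9  12. ]
  end 351.5 [-51.9 -56.1  12. ]
pad [326 161  18  40 636] [334.48584906 180.60220126]
((12.185184478759766, -5.53260612487793), (47.02204513549805, 113.06441497802734), 89.7044906616211)
padcentre [0.5717 0.0036 0.049 ] [12.6 -5.9]
```

```bash
python3 go.py .57 .02 .16 -2.8; python3 -m creep '[0.035,0.04,0,0,0.035,0.04,0,0,0.035,0.04,0,0,0,0,0.03,0,0,0,0.03,0,0,0,0,0]' 1 40;python3 go.py .57 .03 .078 -2.8; 
```

```text
t 7.0 pos [ 0.6799 -0.1074  0.2584] yaw -2.64 tooltilt [ 0.02    0.0816 -0.9965] F [-0.   0.   1.1] w 0.03
tool delta mm [117.4 113.7 106.2] roll 0.16
time_s: 7.75
ee_pos: [0.5723, 0.0235, 0.2076]
ee_rot: [0.025, 0.999, 0.04, 0.011]
wrist_force: [0.1, -0.5, -0.1]
grip_width: -0.0001
t 7.75 pos [0.5723 0.0235 0.2076] yaw -2.8 tooltilt [ 0.024   0.0796 -0.9965] F [ 0.1 -0.5 -0.1] w -0.0001
tool delta mm [  5.2  -4.1 129.6] roll -0.0
```

```bash
python3 -m creep '[0.002,-0.001,0.04,0,0,0,0.04,0,0,0,0.03,0,0,0,0.016,0,0,0,0,0]';python3 go.py .57 .03 .078 -2.8; 
```

```text
time_s: 8.38
ee_pos: [0.5768, 0.0298, 0.0885]
ee_rot: [0.026, 0.999, 0.039, 0.018]
wrist_force: [-0.3, 0.3, -0.7]
grip_width: 0.0002
t 8.38 pos [0.5768 0.0298 0.0885] yaw -2.89 tooltilt [ 0.0383  0.0767 -0.9963] F [-0.3  0.3 -0.7] w 0.0002
tool delta mm [ 7.2 -1.  10.3] roll -0.09
```

```bash
python3 -m creep '[0.005,0.01,0.008,0,0,0.01,0,0,0,0.008,0,0,0,0.006,0,0]';python3 go.py;  python3 -m creep '[0,0.006,0,0,0,0.006,0,0,0,0.006,0,0]';python3 go.py
```

```text
time_s: 8.88
ee_pos: [0.576, 0.0599, 0.0868]
ee_rot: [0.025, 0.999, 0.03, 0.021]
wrist_force: [-2.1, -34.3, -4.4]
grip_width: 0.0001
t 8.88 pos [0.576  0.0599 0.0868] yaw -2.75 tooltilt [ 0.0441  0.0598 -0.9972] F [ -2.1 -34.3  -4.4] w 0.0001
time_s: 9.25
ee_pos: [0.576, 0.0591, 0.0873]
ee_rot: [0.023, 1.0, 0.008, 0.02]
wrist_force: [-3.3, -20.7, -0.8]
grip_width: -0.0001
t 9.25 pos [0.576  0.0591 0.0873] yaw -2.63 tooltilt [ 0.0394  0.0151 -0.9991] F [ -3.3 -20.7  -0.8] w -0.0001
```

```bash
python3 -m creep '[0,0.006,0,0,0,0,0,0]';python3 go.py;  python3 -m creep '[0,-0.015,-0.03,0,0,0,-0.06,0,0,0.0,-0.06,0,0,0,0,0]';python3 go.py .527 .2395 .15 -17.7
```

```text
time_s: 9.5
ee_pos: [0.576, 0.0576, 0.0877]
ee_rot: [0.023, 1.0, -0.0, 0.019]
wrist_force: [-0.3, -0.2, -0.7]
grip_width: 0.0003
t 9.5 pos [0.576  0.0576 0.0877] yaw -2.66 tooltilt [ 0.0374 -0.0016 -0.9993] F [-0.3 -0.2 -0.7] w 0.0003
time_s: 10.0
ee_pos: [0.5699, 0.0444, 0.2436]
ee_rot: [0.023, 1.0, 0.0, 0.02]
wrist_force: [-0.2, 0.4, 0.7]
grip_width: 0.0001
t 10.0 pos [0.5699 0.0444 0.2436] yaw -2.59 tooltilt [ 3.910e-02 -4.000e-04 -9.992e-01] F [-0.2  0.4  0.7] w 0.0001
tool delta mm [ 55.3 192.8  91.7] roll 15.11
```

```bash
python3 -m creep '[0,0,0,7.5,0,0,0,7.5,0,0,0,0]' -0.7 30;python3 go.py .521 .2415 .15 -17.7
```

```text
time_s: 10.38
ee_pos: [0.57, 0.0463, 0.2439]
ee_rot: [0.155, 0.988, 0.003, 0.02]
wrist_force: [-0.7, -0.2, 0.0]
grip_width: 0.0541
t 10.38 pos [0.57   0.0463 0.2439] yaw -17.86 tooltilt [ 4.080e-02  5.000e-04 -9.992e-01] F [-0.7 -0.2  0. ] w 0.0541
tool delta mm [110.1 169.5  92. ] roll -0.16
```

```bash
python3 -m creep '[0.022,0.034,0,0,0.022,0.034,0,0,0.022,0.034,0,0,0.022,0.034,0.01,0,0.016,0.024,0.03,0,0,0,0,0]';python3 go.py .521 .2415 .07 -17.7
```

```text
time_s: 11.12
ee_pos: [0.518, 0.237, 0.1978]
ee_rot: [0.148, 0.989, 0.003, 0.018]
wrist_force: [-0.4, -0.4, 1.0]
grip_width: 0.0725
t 11.12 pos [0.518  0.237  0.1978] yaw -17.04 tooltilt [ 3.740e-02  9.000e-04 -9.993e-01] F [-0.4 -0.4  1. ] w 0.0725
tool delta mm [  3.    3.6 127.8] roll 0.66
```

```bash
python3 -m creep '[0.003,0.003,0.05,0.6,0,0,0.05,0,0,0,0.025,0,0,0,0,0]';python3 go.py .521 .2415 .003 -17.7
python3 - <<'E'
from h import *
p,d=optics.read_camera("scene"); zoom(p,280,200,480,370,3.5,"pics/s3.png")
E
```

```text
time_s: 11.62
ee_pos: [0.5249, 0.2401, 0.0741]
ee_rot: [0.151, 0.988, 0.004, 0.022]
wrist_force: [0.3, -0.2, -0.3]
grip_width: 0.0728
t 11.62 pos [0.5249 0.2401 0.0741] yaw -17.35 tooltilt [ 0.045   0.0017 -0.999 ] F [ 0.3 -0.2 -0.3] w 0.0728
tool delta mm [ 7.2 -0.9 70.9] roll 0.35
```

View pics/s3.png

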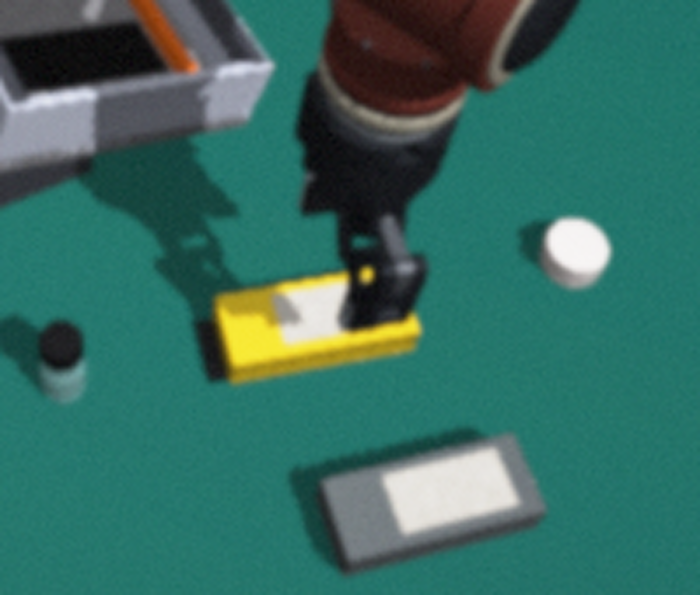

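The gripper is above the yellow case, with the fingers to either side at (385,290). Next I'll lower it.

```bash
python3 -m creep '[0.007,0,0.025,0.3,0,0,0.02,0,0,0,0.012,0,0,0,0,0]';python3 go.py .521 .2415 .004 -17.7
```

```text
time_s: 12.18
ee_pos: [0.5286, 0.2434, 0.0245]
ee_rot: [0.153, 0.988, 0.008, 0.029]
wrist_force: [-0.3, 0.3, 0.3]
grip_width: 0.0729
t 12.18 pos [0.5286 0.2434 0.0245] yaw -17.62 tooltilt [ 0.0602  0.006  -0.9982] F [-0.3  0.3  0.3] w 0.0729
tool delta mm [ 7.8 -4.6 20. ] roll 0.08
```

```bash
python3 -m creep '[0.009,-0.004,0,0,0.003,0,0.01,0,0.002,0,0.009,0,0,0,0,0]';python3 go.py .521 .2415 .004 -17.7
```

```text
time_s: 12.68
ee_pos: [0.5155, 0.2444, 0.0053]
ee_rot: [0.153, 0.988, 0.008, 0.031]
wrist_force: [-0.3, 0.1, 0.2]
grip_width: 0.0724
t 12.68 pos [0.5155 0.2444 0.0053] yaw -17.6 tooltilt [ 0.063   0.0069 -0.998 ] F [-0.3  0.1  0.2] w 0.0724
tool delta mm [-6.  -1.1  1.6] roll 0.1
```

```bash
python3 -m creep '[-0.005,-0.001,0,0,0,0,0,0]'; python3 -m creep '[0,0,0,0,0,0,0,0,0,0,0,0,0,0,0,0,0,0,0,0]' 1 35;python3 go.py .521 .2415 .004 -17.7; python3 -m creep '[0,0,-0.02,0,0,0,-0.03,0,0,0,0,0]';  python3 go.py .521 .2415 .004 -17.7;python3 - <<'E'
from h import *
p,d=optics.read_camera("scene"); zoom(p,280,200,480,370,3.5,"pics/s4.png")
E
```

```text
time_s: 12.92
ee_pos: [0.5206, 0.2419, 0.0057]
ee_rot: [0.153, 0.988, 0.008, 0.031]
wrist_force: [0.3, -0.2, -0.0]
grip_width: 0.0728
time_s: 13.55
ee_pos: [0.5214, 0.242, 0.0064]
ee_rot: [0.153, 0.988, 0.009, 0.031]
wrist_force: [0.6, -0.1, -0.2]
grip_width: 0.047
t 13.55 pos [0.5214 0.242  0.0064] yaw -17.6 tooltilt [ 0.0649  0.0074 -0.9979] F [ 0.6 -0.1 -0.2] w 0.047
tool delta mm [ 0.3 -0.7  2.3] roll 0.1
time_s: 13.92
ee_pos: [0.5172, 0.2415, 0.0585]
ee_rot: [0.153, 0.988, 0.008, 0.031]
wrist_force: [0.3, 1.1, -2.3]
grip_width: 0.047
t 13.93 pos [0.5172 0.2415 0.0585] yaw -17.6 tooltilt [ 0.0634  0.007  -0.998 ] F [ 0.3  1.1 -2.3] w 0.047
tool delta mm [-0.4 -0.2 54.7] roll 0.1
```

View pics/s4.png

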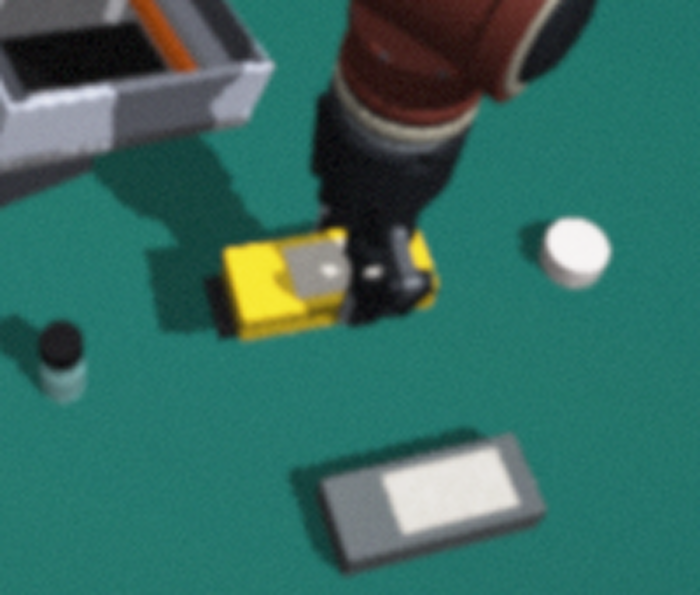

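```bash
python3 -m creep '[0,0,-0.04,0,0,0,-0.04,0,0,0,-0.04,0,0,0,-0.01,-7.4,0,0,-0.01,-7.4,0,0,0,0]';python3 go.py .5433 .0048 .15 -2.8
```

```text
time_s: 14.72
ee_pos: [0.5029, 0.2386, 0.1918]
ee_rot: [0.022, 0.999, 0.001, 0.023]
wrist_force: [0.3, 0.2, -1.4]
grip_width: 0.0472
t 14.72 pos [0.5029 0.2386 0.1918] yaw -2.48 tooltilt [ 0.0462  0.0015 -0.9989] F [ 0.3  0.2 -1.4] w 0.0472
tool delta mm [ -48.5 -232.    43.2] roll 0.32
```

```bash
python3 -m creep '[-0.008,-0.038,0,0,-0.008,-0.038,0,0,-0.008,-0.038,0,0,-0.008,-0.038,0,0,-0.008,-0.038,0,0,-0.008,-0.03,0,0,0,0,0,0]';python3 go.py .5433 .0048 .11 -2.8
```

```text
time_s: 15.6
ee_pos: [0.5351, 0.01, 0.1798]
ee_rot: [0.029, 0.999, 0.001, 0.014]
wrist_force: [0.3, 1.0, -2.5]
grip_width: 0.0473
t 15.6 pos [0.5351 0.01   0.1798] yaw -3.34 tooltilt [ 0.0272  0.0011 -0.9996] F [ 0.3  1.  -2.5] w 0.0473
tool delta mm [-6.6 -4.9 70. ] roll -0.54
```

```bash
python3 -m creep '[-0.003,-0.004,0.025,-0.5,0,0,0.025,0,0,0,0.01,0,0,0,0,0]';python3 go.py .5433 .0048 .09 -2.8
python3 - <<'E'
from h import *
p,d=optics.read_camera("scene"); zoom(p,240,100,420,260,3.7,"pics/s5.png");np.savez("scene5.npz",p=p,d=d)
p,d=optics.read_camera("top"); zoom(p,290,125,390,235,5,"pics/t5.png")
E
```

```text
time_s: 16.1
ee_pos: [0.5373, 0.0084, 0.1148]
ee_rot: [0.027, 1.0, 0.002, 0.011]
wrist_force: [-0.3, -0.7, -2.1]
grip_width: 0.0476
t 16.1 pos [0.5373 0.0084 0.1148] yaw -3.05 tooltilt [ 0.0216  0.0034 -0.9998] F [-0.3 -0.7 -2.1] w 0.0476
tool delta mm [-5.6 -3.4 24.9] roll -0.25
```

View pics/s5.png

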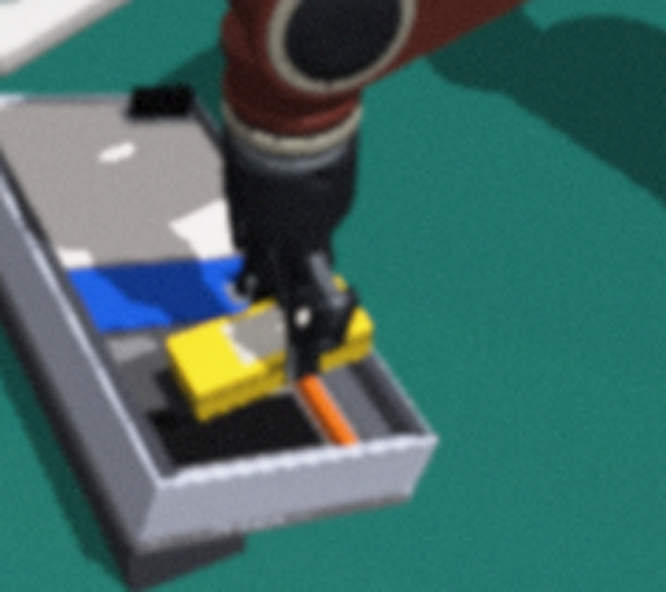

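View pics/t5.png

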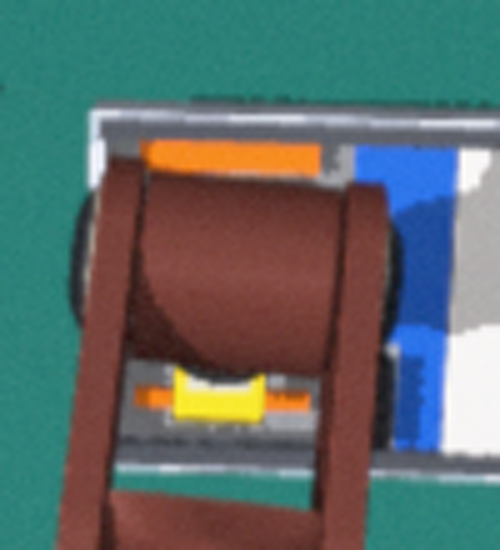

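```bash
python3 -m creep '[-0.004,-0.003,0.012,0,0,0,0.012,0,0,0,0.006,0,0,0,0,0]';python3 go.py .5433 .0048 .0765 -2.8
```

```text
time_s: 16.7
ee_pos: [0.5445, 0.0047, 0.0863]
ee_rot: [0.027, 1.0, 0.002, 0.014]
wrist_force: [0.5, 0.3, -1.4]
grip_width: 0.0475
t 16.7 pos [0.5445 0.0047 0.0863] yaw -3.06 tooltilt [ 0.0275  0.0026 -0.9996] F [ 0.5  0.3 -1.4] w 0.0475
tool delta mm [ 1.4 -0.   9.7] roll -0.26
```

```bash
python3 -m creep '[0.001,0,0.006,0,0,0,0.003,0]';python3 go.py .5433 .0048 .0765 -2.8;python3 -m creep '[0.001,0,0.003,0,0,0,0.001,0]';python3 go.py .5433 .0048 .0765 -2.8
```

```text
time_s: 16.95
ee_pos: [0.544, 0.0048, 0.0772]
ee_rot: [0.027, 1.0, 0.002, 0.014]
wrist_force: [-0.5, 0.1, -1.3]
grip_width: 0.047
t 16.95 pos [0.544  0.0048 0.0772] yaw -3.06 tooltilt [ 0.0284  0.0025 -0.9996] F [-0.5  0.1 -1.3] w 0.047
tool delta mm [ 0.7 -0.   0.7] roll -0.26
time_s: 17.2
ee_pos: [0.5438, 0.0048, 0.0742]
ee_rot: [0.027, 1.0, 0.002, 0.015]
wrist_force: [-5.2, -0.7, 4.6]
grip_width: 0.0477
t 17.2 pos [0.5438 0.0048 0.0742] yaw -3.05 tooltilt [ 0.0298  0.0023 -0.9996] F [-5.2 -0.7  4.6] w 0.0477
tool delta mm [ 0.4 -0.  -2.3] roll -0.25
```

```bash
python3 - <<'E'
from h import *
p,d=optics.read_camera("scene"); zoom(p,260,150,390,240,6,"pics/s6.png");np.savez("scene6.npz",p=p,d=d)
E
```

```text
(no output)
```

View pics/s6.png

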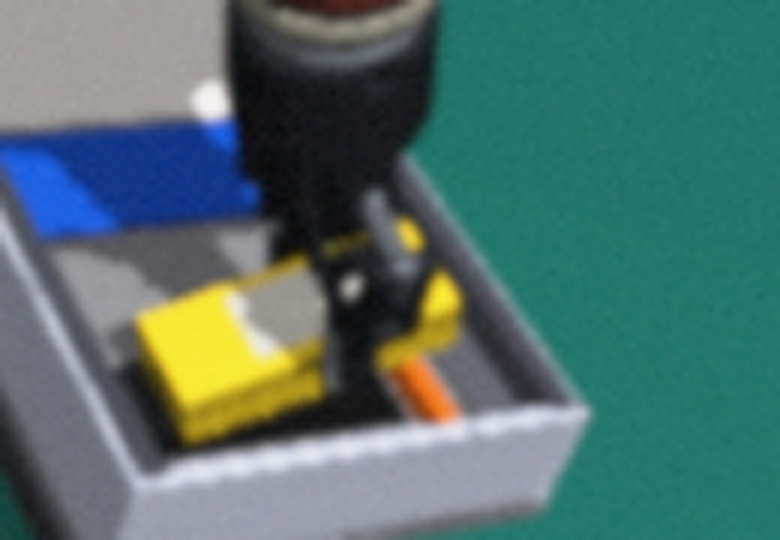

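```bash
cat > bay.py <<'E'
from h import *
yaw=np.radians(-2.8); th=np.radians(18)
ex=np.array([np.cos(yaw)*np.cos(th),np.sin(yaw)*np.cos(th),np.sin(th)]); ey=np.array([-np.sin(yaw),np.cos(yaw),0]); ez=np.cross(ex,ey)
B=np.array([.5717,.0034,.0492]); M=np.c_[ex,ey,ez]
tobay=lambda X:((X-B)@M*1000).round(1)
def ony(n,u,v,by):  # on bay plane y=by (m)
    return tobay(onplane(n,u,v,B+ey*by,ey))
E
python3 - <<'E'
from bay import *
f=lambda u,v:((u+.5)/6-.5+260,(v+.5)/6-.5+150)
for n,u,v in [("front-left low",185,441),("front-left top",174,402),("tail-left top",462,305),("tail low",460,338)]:
    print(n,ony("scene",*f(u,v),.024))
E
```

```text
front-left low [47.  24.   8.5]
front-left top [58.1 24.  32.3]
tail-left top [-61.7  24.   64.8]
tail low [-68.1  24.   45.4]
```

```bash
python3 -m creep '[0,0,-0.0025,0]';python3 go.py; python3 -m creep '[-0.004,0,-0.0014,0]';python3 go.py;python3 -m creep '[-0.004,0,-0.0014,0]';python3 go.py
```

```text
time_s: 17.38
ee_pos: [0.5437, 0.0047, 0.0767]
ee_rot: [0.027, 1.0, 0.002, 0.015]
wrist_force: [-0.0, 0.7, -2.4]
grip_width: 0.0474
t 17.38 pos [0.5437 0.0047 0.0767] yaw -3.06 tooltilt [ 0.0301  0.0023 -0.9995] F [-0.   0.7 -2.4] w 0.0474
time_s: 17.5
ee_pos: [0.5476, 0.0046, 0.0781]
ee_rot: [0.027, 1.0, 0.002, 0.015]
wrist_force: [0.0, 0.1, -1.0]
grip_width: 0.0475
t 17.5 pos [0.5476 0.0046 0.0781] yaw -3.06 tooltilt [ 0.03    0.0024 -0.9995] F [ 0.   0.1 -1. ] w 0.0475
time_s: 17.62
ee_pos: [0.5518, 0.0044, 0.0795]
ee_rot: [0.027, 1.0, 0.002, 0.015]
wrist_force: [0.9, -1.0, -2.3]
grip_width: 0.0476
t 17.62 pos [0.5518 0.0044 0.0795] yaw -3.06 tooltilt [ 0.0299  0.0024 -0.9996] F [ 0.9 -1.  -2.3] w 0.0476
```

```bash
python3 -m creep '[0,0,0.0012,0]';python3 go.py; python3 -m creep '[-0.003,0,-0.001,0]';python3 go.py;python3 -m creep '[-0.003,0,-0.001,0]';python3 go.py
```

```text
time_s: 17.75
ee_pos: [0.5523, 0.0043, 0.0785]
ee_rot: [0.027, 1.0, 0.002, 0.015]
wrist_force: [0.9, -0.5, -1.4]
grip_width: 0.0475
t 17.75 pos [0.5523 0.0043 0.0785] yaw -3.06 tooltilt [ 0.0304  0.0024 -0.9995] F [ 0.9 -0.5 -1.4] w 0.0475
time_s: 17.88
ee_pos: [0.5547, 0.0043, 0.0791]
ee_rot: [0.027, 1.0, 0.002, 0.014]
wrist_force: [-1.8, -0.9, -0.9]
grip_width: 0.0474
t 17.88 pos [0.5547 0.0043 0.0791] yaw -3.05 tooltilt [ 0.0285  0.0026 -0.9996] F [-1.8 -0.9 -0.9] w 0.0474
time_s: 18.0
ee_pos: [0.5577, 0.0041, 0.0801]
ee_rot: [0.027, 1.0, 0.002, 0.014]
wrist_force: [-0.3, -0.3, -1.2]
grip_width: 0.0475
t 18.0 pos [0.5577 0.0041 0.0801] yaw -3.05 tooltilt [ 0.0282  0.0026 -0.9996] F [-0.3 -0.3 -1.2] w 0.0475
```

```bash
python3 -m creep '[-0.002,0,-0.0007,0]';python3 go.py; python3 -m creep '[-0.002,0,-0.0007,0]';python3 go.py;python3 -m creep '[-0.002,0,-0.0007,0]';python3 go.py
```

```text
time_s: 18.12
ee_pos: [0.5592, 0.0041, 0.0807]
ee_rot: [0.027, 1.0, 0.002, 0.013]
wrist_force: [-4.8, -0.4, 0.1]
grip_width: 0.0474
t 18.12 pos [0.5592 0.0041 0.0807] yaw -3.04 tooltilt [ 0.0261  0.0027 -0.9997] F [-4.8 -0.4  0.1] w 0.0474
time_s: 18.25
ee_pos: [0.5592, 0.0041, 0.0807]
ee_rot: [0.026, 1.0, 0.002, 0.01]
wrist_force: [-9.7, 0.1, 2.9]
grip_width: 0.0476
t 18.25 pos [0.5592 0.0041 0.0807] yaw -3.03 tooltilt [ 0.0201  0.003  -0.9998] F [-9.7  0.1  2.9] w 0.0476
time_s: 18.38
ee_pos: [0.5591, 0.0041, 0.0808]
ee_rot: [0.026, 1.0, 0.002, 0.007]
wrist_force: [-9.3, -0.6, 3.8]
grip_width: 0.0473
t 18.38 pos [0.5591 0.0041 0.0808] yaw -3.02 tooltilt [ 0.0142  0.0032 -0.9999] F [-9.3 -0.6  3.8] w 0.0473
```

```bash
python3 -m creep '[0.001,0,0.003,0,0.0005,0,0.003,0]' 1 20;python3 go.py; python3 -m creep '[0.0006,0,0.003,0,0.0006,0,0.003,0]';python3 go.py;python3 -m creep '[0,0,0.003,0]';python3 go.py
```

```text
time_s: 18.62
ee_pos: [0.5579, 0.0038, 0.0761]
ee_rot: [0.026, 1.0, 0.001, 0.007]
wrist_force: [-5.9, 0.2, 5.2]
grip_width: 0.0475
t 18.62 pos [0.5579 0.0038 0.0761] yaw -3.02 tooltilt [ 0.0141  0.0023 -0.9999] F [-5.9  0.2  5.2] w 0.0475
time_s: 18.88
ee_pos: [0.5569, 0.0037, 0.0713]
ee_rot: [0.026, 1.0, 0.001, 0.007]
wrist_force: [-4.3, -0.2, 3.4]
grip_width: 0.0473
t 18.88 pos [0.5569 0.0037 0.0713] yaw -3.02 tooltilt [ 0.0139  0.0019 -0.9999] F [-4.3 -0.2  3.4] w 0.0473
time_s: 19.0
ee_pos: [0.5566, 0.0037, 0.0687]
ee_rot: [0.026, 1.0, 0.001, 0.006]
wrist_force: [-7.8, -0.3, 4.9]
grip_width: 0.0472
t 19.0 pos [0.5566 0.0037 0.0687] yaw -3.01 tooltilt [ 0.0125  0.0019 -0.9999] F [-7.8 -0.3  4.9] w 0.0472
```

Pivoting as planned, and the forces are low. A quick look before I go on.

```bash
python3 -m creep '[0.0008,0,0.003,0,0,0,0.002,0]';python3 go.py; python3 - <<'E'
from h import *
p,d=optics.read_camera("scene"); zoom(p,260,150,390,240,6,"pics/s7.png")
E
```

```text
time_s: 19.25
ee_pos: [0.556, 0.0037, 0.0645]
ee_rot: [0.026, 1.0, 0.001, 0.006]
wrist_force: [-7.6, -0.1, 3.7]
grip_width: 0.0472
t 19.25 pos [0.556  0.0037 0.0645] yaw -3.02 tooltilt [ 0.0127  0.0017 -0.9999] F [-7.6 -0.1  3.7] w 0.0472
```

View pics/s7.png

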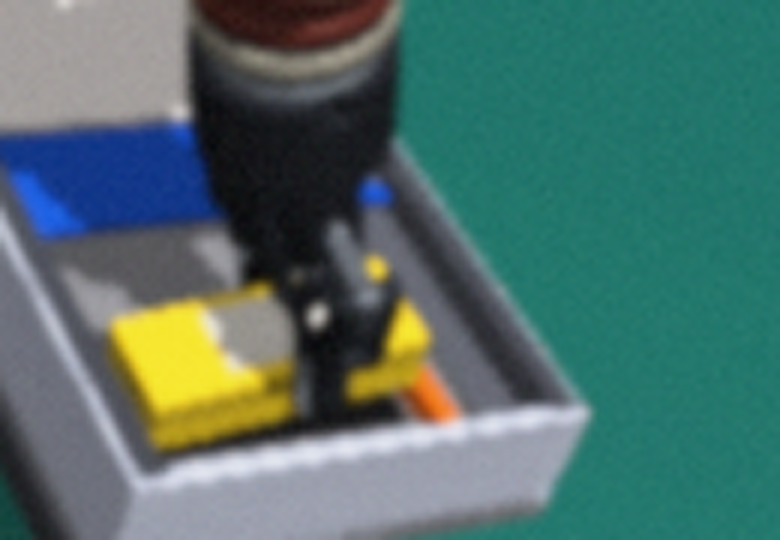

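The case is tilting about its tongue, and its tail at (425,360) is coming down inside the orange stop. I'll keep lowering.

```bash
python3 -m creep '[0.0003,0,0.003,0,0,0,0.003,0]';python3 go.py;python3 -m creep '[0,0,0.003,0]';python3 go.py;python3 -m creep '[0,0,0.002,0]';python3 go.py
```

```text
time_s: 19.55
ee_pos: [0.5557, 0.0037, 0.0588]
ee_rot: [0.026, 1.0, 0.001, 0.006]
wrist_force: [-6.2, 0.8, 3.8]
grip_width: 0.047
t 19.55 pos [0.5557 0.0037 0.0588] yaw -3.01 tooltilt [ 0.0122  0.0016 -0.9999] F [-6.2  0.8  3.8] w 0.047
time_s: 19.68
ee_pos: [0.5555, 0.0037, 0.0559]
ee_rot: [0.026, 1.0, 0.001, 0.006]
wrist_force: [-6.0, 0.1, 3.8]
grip_width: 0.0473
t 19.68 pos [0.5555 0.0037 0.0559] yaw -3.01 tooltilt [ 0.0117  0.0016 -0.9999] F [-6.   0.1  3.8] w 0.0473
time_s: 19.8
ee_pos: [0.5555, 0.0037, 0.0539]
ee_rot: [0.026, 1.0, 0.001, 0.006]
wrist_force: [-5.0, 0.1, 3.6]
grip_width: 0.0475
t 19.8 pos [0.5555 0.0037 0.0539] yaw -3.01 tooltilt [ 0.0115  0.0016 -0.9999] F [-5.   0.1  3.6] w 0.0475
```

```bash
python3 -m creep '[0,0,0.0015,0]';python3 go.py;python3 -m creep '[0,0,0.0015,0]';python3 go.py; python3 - <<'E'
from h import *
p,d=optics.read_camera("scene"); zoom(p,260,150,390,240,6,"pics/s8.png")
E
```

```text
time_s: 19.92
ee_pos: [0.5556, 0.0037, 0.0525]
ee_rot: [0.026, 1.0, 0.001, 0.006]
wrist_force: [-5.1, -1.3, 4.2]
grip_width: 0.0474
t 19.93 pos [0.5556 0.0037 0.0525] yaw -3.01 tooltilt [ 0.0115  0.0016 -0.9999] F [-5.1 -1.3  4.2] w 0.0474
time_s: 20.05
ee_pos: [0.5556, 0.0037, 0.0516]
ee_rot: [0.026, 1.0, 0.001, 0.005]
wrist_force: [-9.8, 0.9, 13.7]
grip_width: 0.047
t 20.05 pos [0.5556 0.0037 0.0516] yaw -3.01 tooltilt [ 0.0109  0.0015 -0.9999] F [-9.8  0.9 13.7] w 0.047
```

View pics/s8.png

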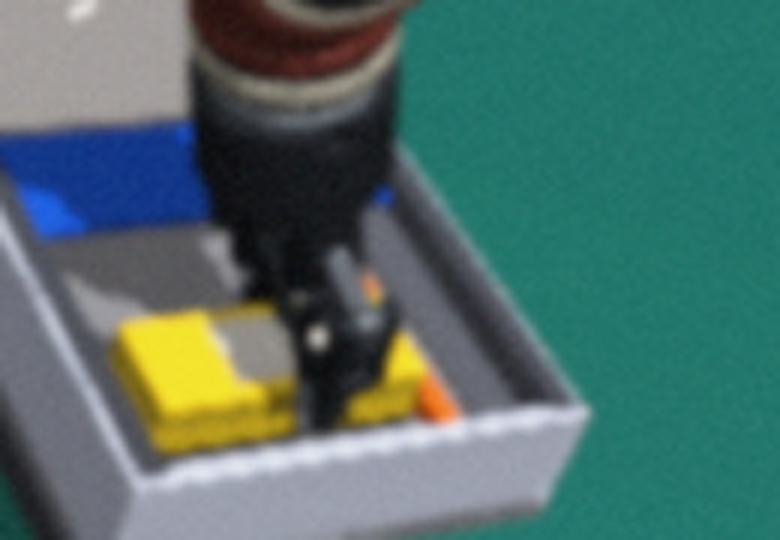

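```bash
python3 -m creep '[0,0,0,0,0,0,0,0,0,0,0,0,0,0,0,0]' -0.45;python3 go.py;python3 -m creep '[0,0,-0.02,0,0,0,-0.03,0,0,0,-0.04,0,-0.02,0,-0.04,0,-0.05,0,-0.03,0,-0.05,0,0,0,-0.05,0,0,0]';python3 go.py; python3 - <<'E'
from h import *
p,d=optics.read_camera("top"); zoom(p,290,125,470,235,4.4,"pics/t9.png");np.savez("top9.npz",p=p,d=d)
p,d=optics.read_camera("scene"); zoom(p,260,150,390,240,6,"pics/s9.png")
np.savez("scene9.npz",p=p,d=d)
E
```

```text
time_s: 20.6
ee_pos: [0.5573, 0.0037, 0.0515]
ee_rot: [0.026, 1.0, 0.001, 0.007]
wrist_force: [0.2, 0.3, 0.6]
grip_width: 0.062
t 20.6 pos [0.5573 0.0037 0.0515] yaw -3.02 tooltilt [ 0.015   0.0016 -0.9999] F [0.2 0.3 0.6] w 0.062
time_s: 21.48
ee_pos: [0.7282, -0.0054, 0.2314]
ee_rot: [0.026, 1.0, 0.001, 0.013]
wrist_force: [1.0, -0.1, -0.0]
grip_width: 0.0618
t 21.48 pos [ 0.7282 -0.0054  0.2314] yaw -3.01 tooltilt [ 2.570e-02  4.000e-04 -9.997e-01] F [ 1.  -0.1 -0. ] w 0.0618
```

View pics/t9.png

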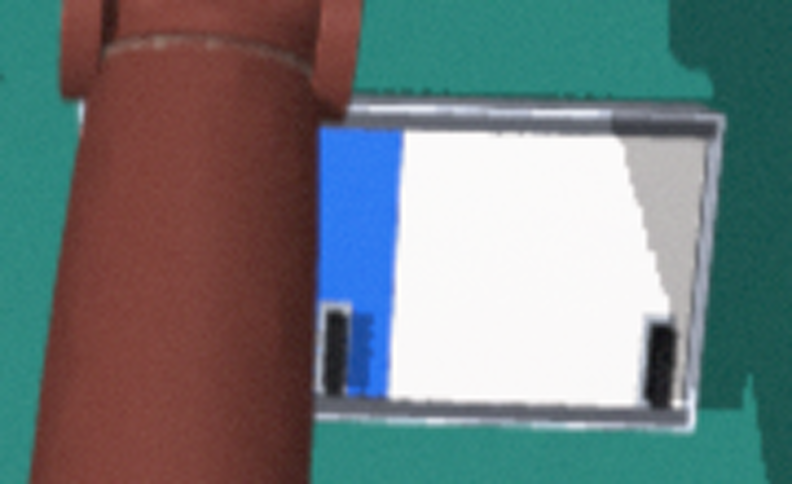

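View pics/s9.png

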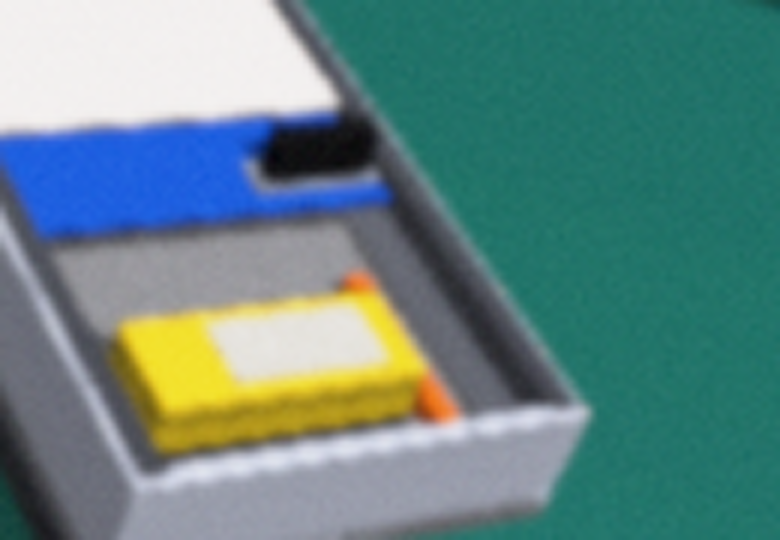

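```bash
python3 -m creep '[0.01,-0.045,0,0,0.01,-0.045,0,0,0,-0.035,0,0,0,0,0,0]' 1 40;python3 go.py .5017 -.105 .15 -2.8; python3 - <<'E'
from bay import *
p,d=optics.read_camera("top"); zoom(p,290,125,470,235,4.4,"pics/t10.png");np.savez("top10.npz",p=p,d=d)
hsv=cv2.cvtColor(p,cv2.COLOR_RGB2HSV); m=cv2.inRange(hsv,(20,120,100),(34,255,255)); m[:150]=0; m[210:]=0; m[:,:300]=0; m[:,370:]=0
cs=max(cv2.findContours(m,0,1)[0],key=cv2.contourArea); h=cv2.convexHull(cs)
m2=cv2.drawContours(np.zeros_like(m),[h],-1,255,-1)
vv,uu=np.nonzero(cv2.erode(m2,np.ones((5,5))))
P=np.array([tobay(deproj("top",d,u,v)) for u,v in zip(uu,vv)])
A=np.c_[P[:,:2],np.ones(len(P))]; c=np.linalg.lstsq(A,P[:,2],rcond=None)[0]; print("top plane in bay: slopes",c[:2].round(4),"h",c[2].round(2),len(P))
cs=max(cv2.findContours(m2,0,1)[0],key=cv2.contourArea).reshape(-1,2)
Q=np.array([tobay(onplane("top",u,v,B+ez*.028,ez))[:2] for u,v in cs],np.float32); print(cv2.minAreaRect(Q), Q.min(0),Q.max(0))
E
```

```text
time_s: 22.08
ee_pos: [0.7023, -0.1318, 0.2335]
ee_rot: [0.025, 1.0, 0.0, 0.014]
wrist_force: [0.5, 0.1, -0.1]
grip_width: 0.0004
t 22.07 pos [ 0.7023 -0.1318  0.2335] yaw -2.9 tooltilt [ 2.810e-02 -1.000e-04 -9.996e-01] F [ 0.5  0.1 -0.1] w 0.0004
tool delta mm [204.   16.5  77.9] roll -0.1
top plane in bay: slopes [1.2794 0.9212] h 31.23 569
((2.0951614379882812, -0.8919754028320312), (122.0538558959961, 50.3000602722168), 1.5140740871429443) [-59.5 -26.5] [63.5 25.2]
```

View pics/t10.png

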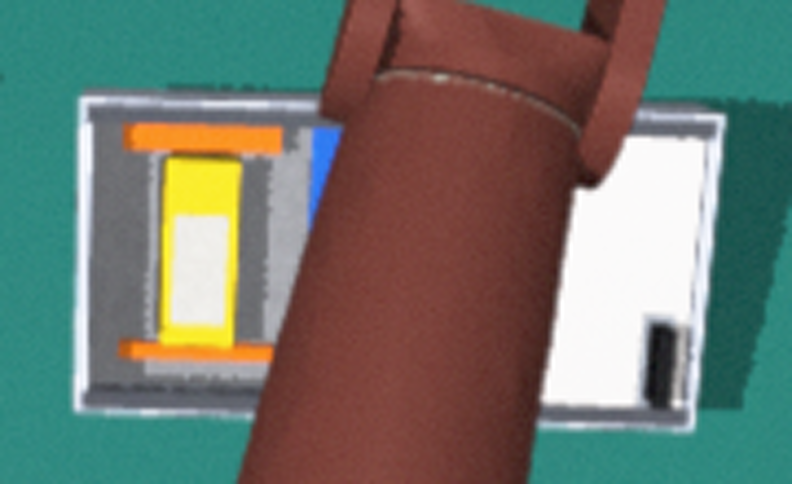

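```bash
python3 - <<'E'
from bay import *
t=np.load("top10.npz"); d=t["d"]
for v in range(163,203,4):
    P=np.array([tobay(deproj("top",d,u,v)) for u in range(330,342)]); print(v,np.median(P,0).round(1))
E
```

```text
163 [54.5 -0.6 27.6]
167 [43.8 -0.9 28.6]
171 [32.3 -1.2 27.4]
175 [21.2 -1.6 27.6]
179 [10.  -2.  28.8]
183 [-1.3 -2.3 28. ]
187 [-12.8  -2.7  28.2]
191 [-24.   -3.1  28.6]
195 [-35.8  -3.5  27.1]
199 [-47.4  -3.8  27.5]
```

```bash
python3 -m creep '[0.05,0.012,0,0,0.05,0.012,0,0,0.05,0.012,0,0,0.05,0.012,0.02,0,0,0,0.03,0,0,0,0,0]' 0.25;python3 go.py .503 -.0795 .105 -2.8
```

```text
time_s: 22.88
ee_pos: [0.4997, -0.0641, 0.1792]
ee_rot: [0.021, 1.0, 0.002, 0.016]
wrist_force: [-0.2, -0.3, 0.5]
grip_width: 0.0319
t 22.88 pos [ 0.4997 -0.0641  0.1792] yaw -2.36 tooltilt [ 0.0319  0.0026 -0.9995] F [-0.2 -0.3  0.5] w 0.0319
tool delta mm [ -1.5 -15.5  74.2] roll 0.44
```

```bash
python3 -m creep '[0,-0.015,0.0,0.4,0,0,0.03,0,0,0,0.03,0,0,0,0,0]';python3 go.py .503 -.0795 .081 -2.8
```

```text
time_s: 23.38
ee_pos: [0.5069, -0.0826, 0.126]
ee_rot: [0.024, 0.999, -0.0, 0.021]
wrist_force: [-0.2, 0.7, -0.1]
grip_width: 0.0319
t 23.38 pos [ 0.5069 -0.0826  0.126 ] yaw -2.74 tooltilt [ 0.0427 -0.0015 -0.9991] F [-0.2  0.7 -0.1] w 0.0319
tool delta mm [ 6.   2.9 44.8] roll 0.06
```

```bash
python3 -m creep '[0.006,0.003,0.01,0,0,0,0.006,0,0,0,0.0,0]';python3 go.py .503 -.0795 .081 -2.8; python3 - <<'E'
from h import *
p,d=optics.read_camera("scene"); zoom(p,230,100,390,220,4.8,"pics/s11.png")
E
```

```text
time_s: 23.75
ee_pos: [0.5044, -0.0807, 0.1134]
ee_rot: [0.024, 0.999, -0.001, 0.024]
wrist_force: [0.6, 0.4, -0.6]
grip_width: 0.0324
t 23.75 pos [ 0.5044 -0.0807  0.1134] yaw -2.77 tooltilt [ 0.0488 -0.0037 -0.9988] F [ 0.6  0.4 -0.6] w 0.0324
tool delta mm [ 3.1  1.2 32.3] roll 0.03
```

View pics/s11.png

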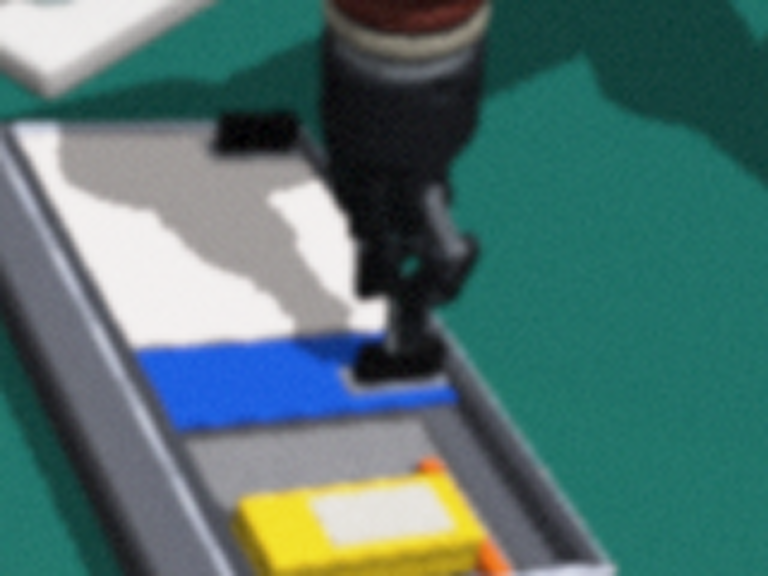

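```bash
python3 -m creep '[0.003,0.001,0.008,0,0,0,0.008,0,0,0,0,0]';python3 go.py .503 -.0795 .081 -2.8;python3 -m creep '[0.002,0,0.008,0,0.001,0,0.006,0,0,0,0,0]';python3 go.py .503 -.0795 .081 -2.8
```

```text
time_s: 24.18
ee_pos: [0.5025, -0.0795, 0.097]
ee_rot: [0.024, 0.999, -0.001, 0.025]
wrist_force: [-0.2, -0.4, 0.4]
grip_width: 0.0317
t 24.18 pos [ 0.5025 -0.0795  0.097 ] yaw -2.76 tooltilt [ 0.05   -0.004  -0.9987] F [-0.2 -0.4  0.4] w 0.0317
tool delta mm [ 0.3  0.1 16. ] roll 0.04
time_s: 24.55
ee_pos: [0.4998, -0.0794, 0.0816]
ee_rot: [0.024, 0.999, -0.001, 0.025]
wrist_force: [-0.8, 0.6, -0.2]
grip_width: 0.032
t 24.55 pos [ 0.4998 -0.0794  0.0816] yaw -2.76 tooltilt [ 0.0494 -0.0039 -0.9988] F [-0.8  0.6 -0.2] w 0.032
tool delta mm [-3.1  0.   0.7] roll 0.04
```

```bash
python3 -m creep '[-0.002,0,0,0,0,0,0,0,0,0,0,0,0,0,0,0]' 1 40;python3 go.py; python3 -m creep '[0,0.015,0,0,0,0.015,0,0,0,0.015,0,0,0,0.015,0,0,0,0.015,0,0,0,0.01,0,0]'; python3 go.py
```

```text
time_s: 25.05
ee_pos: [0.5021, -0.0796, 0.0818]
ee_rot: [0.024, 0.999, -0.001, 0.025]
wrist_force: [-0.9, -0.8, -0.3]
grip_width: 0.0109
t 25.05 pos [ 0.5021 -0.0796  0.0818] yaw -2.79 tooltilt [ 0.0495 -0.0038 -0.9988] F [-0.9 -0.8 -0.3] w 0.0109
time_s: 25.8
ee_pos: [0.5067, 0.0108, 0.0818]
ee_rot: [0.024, 0.999, -0.002, 0.026]
wrist_force: [0.7, -1.8, -1.8]
grip_width: 0.0107
t 25.8 pos [0.5067 0.0108 0.0818] yaw -2.77 tooltilt [ 0.051  -0.0052 -0.9987] F [ 0.7 -1.8 -1.8] w 0.0107
```

```bash
python3 -m creep '[0,0.008,0,0,0,0.006,0,0,0,0.004,0,0]';python3 go.py; python3 -m creep '[0,0,0,0,0,0,0,0,0,0,0,0]' 0.25; python3 -m creep '[0,0,-0.015,0,0,0,-0.02,0,0,0,-0.02,0,0,0,0,0]'; python3 -m creep '[0,-0.018,0,0,0,-0.018,0,0,0,0,0,0]' 1 40; python3 go.py .5075 -.008 .081 -2.8
```

```text
time_s: 26.18
ee_pos: [0.5077, 0.0304, 0.0818]
ee_rot: [0.024, 0.999, -0.002, 0.026]
wrist_force: [1.1, -0.6, -1.2]
grip_width: 0.0107
t 26.18 pos [0.5077 0.0304 0.0818] yaw -2.74 tooltilt [ 0.0511 -0.0052 -0.9987] F [ 1.1 -0.6 -1.2] w 0.0107
time_s: 26.55
ee_pos: [0.5078, 0.0307, 0.0821]
ee_rot: [0.024, 0.999, -0.002, 0.026]
wrist_force: [0.8, -0.1, -0.8]
grip_width: 0.0321
time_s: 27.05
ee_pos: [0.5057, 0.0305, 0.1419]
ee_rot: [0.024, 0.999, -0.001, 0.027]
wrist_force: [-0.0, 0.4, -0.1]
grip_width: 0.0319
time_s: 27.42
ee_pos: [0.5035, -0.0059, 0.1417]
ee_rot: [0.024, 0.999, -0.001, 0.027]
wrist_force: [0.4, 0.6, 0.3]
grip_width: -0.0003
t 27.43 pos [ 0.5035 -0.0059  0.1417] yaw -2.75 tooltilt [ 0.0537 -0.0038 -0.9986] F [0.4 0.6 0.3] w -0.0003
tool delta mm [-0.8 -1.8 60.8] roll 0.05
```

```bash
python3 -m creep '[0,0,0.02,0,0,0,0.02,0,0,0,0.012,0,0,0,0.007,0,0,0,0,0]'; python3 go.py .507 0.008 .081 -2.8
```

```text
time_s: 28.05
ee_pos: [0.5067, -0.0042, 0.0806]
ee_rot: [0.024, 0.999, -0.001, 0.027]
wrist_force: [0.2, -0.9, 0.7]
grip_width: 0.0001
t 28.05 pos [ 0.5067 -0.0042  0.0806] yaw -2.73 tooltilt [ 0.0534 -0.0023 -0.9986] F [ 0.2 -0.9  0.7] w 0.0001
tool delta mm [ 0.2 12.2 -0.4] roll 0.07
```

```bash
python3 -m creep '[0,0.008,0,0,0,0.007,0,0,0,0.006,0,0,0,0.006,0,0,0,0.005,0,0]'; python3 go.py; python3 -m creep '[0,0.004,0,0,0,0.004,0,0,0,0.004,0,0]'; python3 go.py
```

```text
time_s: 28.68
ee_pos: [0.5093, 0.0293, 0.0822]
ee_rot: [0.024, 0.999, -0.001, 0.028]
wrist_force: [0.5, -1.4, -1.8]
grip_width: -0.0002
t 28.68 pos [0.5093 0.0293 0.0822] yaw -2.73 tooltilt [ 0.0561 -0.0041 -0.9984] F [ 0.5 -1.4 -1.8] w -0.0002
time_s: 29.05
ee_pos: [0.5097, 0.0359, 0.0824]
ee_rot: [0.022, 0.999, -0.01, 0.028]
wrist_force: [-2.7, -21.4, 0.3]
grip_width: 0.0001
t 29.05 pos [0.5097 0.0359 0.0824] yaw -2.59 tooltilt [ 0.0548 -0.0203 -0.9983] F [ -2.7 -21.4   0.3] w 0.0001
```

```bash
python3 -m creep '[0,-0.006,0,0,0,-0.006,-0.01,0,0,0,-0.04,0,0,0,-0.05,0,-0.03,-0.04,-0.03,0,-0.06,-0.04,0,0,-0.06,-0.04,0,0,-0.05,-0.05,0,0,0,-0.05,0,0,0,0,0,0]'; python3 go.py; python3 - <<'E'
from h import *
p,d=optics.read_camera("top"); zoom(p,190,125,470,275,2.8,"pics/t12.png");np.savez("top12.npz",p=p,d=d)
p,d=optics.read_camera("scene"); cv2.imwrite("pics/s12.png",p[:,:,::-1]);zoom(p,210,90,420,260,3.5,"pics/s12z.png")
E
```

```text
time_s: 30.3
ee_pos: [0.6744, -0.1862, 0.2373]
ee_rot: [0.021, 0.999, -0.006, 0.034]
wrist_force: [-0.7, 1.1, 0.7]
grip_width: 0.0001
t 30.3 pos [ 0.6744 -0.1862  0.2373] yaw -2.42 tooltilt [ 0.068  -0.0139 -0.9976] F [-0.7  1.1  0.7] w 0.0001
```

View pics/t12.png

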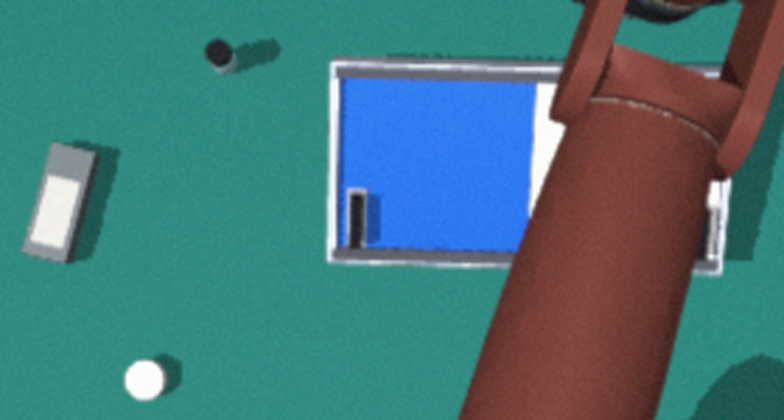

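View pics/s12z.png

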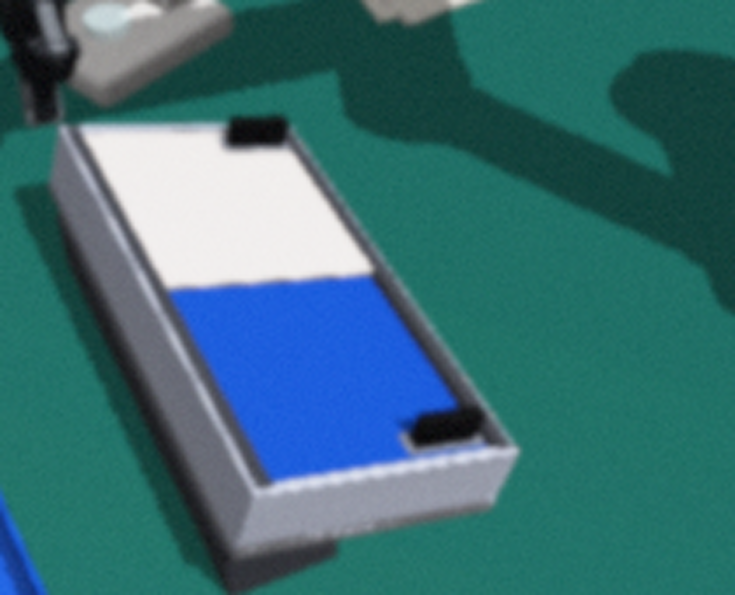

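```bash
python3 - <<'E'
from h import *
t=np.load("top12.npz"); p=t["p"]; x0,y0,x1,y1=312,188,325,214
m=(p[y0:y1,x0:x1].max(2)<60).astype(np.uint8); n,l,st,ce=cv2.connectedComponentsWithStats(m); i=1+np.argmax(st[1:,4]); print(onz("top",*(ce[i]+[x0,y0]),.093),st[i])
E
python3 -c "
from workcell import hand_in; print(hand_in())"; python3 go.py
```

```text
[0.50412092 0.05409254 0.093     ] [ 3  7  4 19 54]
the job is handed in; nothing more can be done
None
the job is handed in; nothing more can be done
```

The yellow case is in its place in the sloping cabinet with the blue door shut over it. I handed the job in at about 30 s, with the arm lifted clear of everything.

**What I did:** I pinched the blue door's pull and slid the door to its stop behind the white door. I gripped the case about 10 mm behind its middle and slid the tongue under the orange ledge until the body touched it. Then I lowered the case until it seated and let go. To close, I dragged the blue door most of the way by its pull and pushed the last part with closed fingers until it met the stop at about 21 N.

**Last checks:**
- **Case:** the depth picture gave its top 27 to 29 mm above the floor along its whole length, so it lies flat. Its centre was about 2 mm up the slope, within the play, and 1 mm off the middle of the ledge. After the door closed over it I could not see it again.
- **Blue door:** its pull was at y = 0.054 m in the picture; I expected 0.055 m when fully shut. The 1 mm difference is within the 2 mm calibration.
- **White door and other objects:** the white door, grey case, vial and white cap looked unmoved in the final top view.

**Things that went wrong:**
- Pushing the door against its open stop tilted the tool by about 5 degrees. I pressed the closed fingers against the inside of the cabinet wall (up to 34 N) to straighten it before picking up the case.
- The first plane fit for the case's flatness was spoilt by bad depth pixels. I replaced it with row-by-row medians, which are the figures above.

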